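# Lay out glazed pieces on their kiln batts

### The arm

A 6-joint arm with a two-finger parallel gripper is mounted at the origin on the work surface. World frame = base frame: x ahead of the robot, y to its left, z up, the work surface at z = 0. Lengths are in m, angles in rad, forces in N, time in s.
With the tool pointing down it reaches from about 0.35 to 0.85 m from the base axis. Payload 8.1 kg.
Tool frame: the origin (TCP) lies at the very end of the fingers, on their centre line; the grasp point (between the pads) lies 19 mm behind it (grip_depth is the distance from the TCP to the grasp point, in m); x points along the fingers, z is the direction in which the jaws open and shut, and the axes are right-handed (so a half turn about x gives the same grasp; the last joint's range is limited). The gripper opens to 93 mm and grips with 3 to 60 N. Pads are 15 mm wide; open, the fingers measure 128 mm over their backs; the gripper's body (75 mm by 188 mm) begins 65 mm behind the grasp point.
Start: joints at [1.259, 0.13, 1.488, -0, 1.523, -0.085], TCP at [0.135, 0.585, 0.219] pointing down, gripper open.
Joint ranges: [-2.96, 2.96], [-0.89, 2.26], [0.02, 2.5], [-1.34, 4.48], [0, 2.73], [-2.66, 2.66]. Speed limits (rad/s): [2.39, 2.39, 2.79, 3.14, 3.14, 3.14].

### API

Orientations are given as a unit quaternion [w, x, y, z].
In Python, from plant import get_state, camera, calibration, hand_in, cut_out, grip_depth gives the robot as it stands.
- The arm moves only by the tool send_rows, never from a script. Its argument "plan" is a list of rows, each a list of 7 numbers: the opening in per cent of the stroke, from 0 (shut) to 100 (fully open), then the shift along the tool's x, y, z in mm, then the turn, a rotation vector about the tool's x, y, z in rad. A call has exactly 8 rows; each row shifts and turns the commanded pose from where the row before left it, along the tool's axes as they then stand; what a row does not reach is not made up. A row lasts 1/10 s, in which the tool goes at most 50 mm and 8.59 degrees, less where a joint would pass 70% of its speed; a pose out of reach is approached as far as the arm can. A call is refused whole if a number of a shift passes 50 or a number of a turn 0.15, either way. A call with a gripper value outside its range is refused whole. The fingers move at their own pace and stop on an object; the grip force is fixed at half the most. Time passes only in rows, so rows that do not move let the fingers close, or fill a call up. It gives the time, the measured TCP pose, the force and the opening at its end, in the units of the state.
- get_state(): the state, without advancing time (a new reading comes with each control period).
- camera(name): name is "scene" or "top" or "wrist"; returns (picture, depth): 400x640x3 uint8, blue, green, red; 400x640 float32, m along the optical axis (not along the pixel's ray), 0 where there is no reading.
- calibration(name): a dict with "mtx" (3x3 intrinsics, pixels), "k1" (the pictures are not rectified: a ray, as slopes to the right and down, at radius r is drawn at 1 + k1 r^2 times it, then the intrinsics apply), "rvec" (rotation vector, rad) and "tvec" (3), from world to camera coordinates, as OpenCV has them. Camera axes: x right, y down, z forward; pixel columns grow to the right and rows downward; lengths in m; the calibration is good to about 2 mm. A picture is of the moment at which its call begins: read the wrist's pose just before it. calibration takes no time and is no camera call; for the wrist camera it gives the pose at the moment of the call.
- hand_in(): hands the job in, once; it reports no verdict.
Trained networks look in the newest picture that a camera, given by its name, has taken for a name from the list of things; names that differ only in an ending like _2 or _b are one class to them, and where a whole thing is asked for, a point or a joint stands for the part that bears it (a point fixed in the world has none). Each returns a list of dicts, best first, with "score" (0 to 1); they miss things now and then, are a little off and sometimes report something else, mostly with a low value. They report only what shows in the picture. A call takes as long as a camera call. They do not tell look-alikes from the thing itself.
- cut_out(camera, name): "region" (400x640 bool, what is visible of it) and "uv" ([column, row] in pixels, amid what is visible of it).
The state is a dict: "clock": time; "qpos": joint angles; "qvel": joint speeds; "tau": joint torques, N m; "tool_pos": TCP position; "tcp_rot": TCP orientation; "force": force on the tool from outside, world axes, zero at the start; "moment": the same for the moment, N m; "width": finger opening in m.
Only numpy, scipy, OpenCV 4.12 (cv2) and the standard library are available. Lean on these libraries where they do the work, as an engineer would, in place of code of your own. Each camera call takes 0.05 s, during which the arm holds its last target.

### The job

Lay out the kiln load: stand each of the four glazed pieces upright in the middle of the kiln batt whose painted outline has its shape and colour, with the square pot and the oblong planter turned to line up with their outlines. Set the pieces down rather than dropping them, never tip one over, and leave the white-lidded jar and the kiln post where they are.

Things in the scene. Friction and masses are not known exactly. Their poses are not given: they have to be found in the camera images.
- tumbler_center (a point): Glazed ceramic piece: tall slim round tumbler, deep blue glaze, 40 mm diameter, 70 mm high, about 120 g; open top, 5 mm walls, bare clay foot, stands upright and loose. Point: its centre, half-way up (35 mm above its underside); z up.
- dish_center (a point): Glazed ceramic piece: wide low round dish, coral-red glaze, 64 mm diameter with upright walls, 44 mm high, about 140 g; open top, 5 mm walls, bare clay foot, stands upright and loose. Point: its centre, half-way up (22 mm above its underside); z up.
- pot_center (a point): Glazed ceramic piece: square pot, green glaze, 46 x 46 mm, 56 mm high, about 140 g; open top, 5 mm walls, bare clay foot, stands upright and loose. Point: its centre, half-way up (28 mm above its underside); z up. Its sides lie along its x and y.
- planter_center (a point): Glazed ceramic piece: oblong planter, yellow glaze, 72 mm along its x, 38 mm along its y, 46 mm high, about 150 g; open top, 5 mm walls, bare clay foot, stands upright and loose. Point: its centre, half-way up (23 mm above its underside); z up. Its sides lie along its x and y.
- batt_tumbler_top (a point): Kiln batt, off-white slab 94 x 94 x 12 mm, fixed on the table, with one painted outline 5 mm wide centred on it, for the tumbler: its circle, 48 mm inside, deep blue. Point: the centre of its upper face (12 mm above the table); z up, x and y along its sides.
- batt_dish_top (a point): Kiln batt, off-white slab 94 x 94 x 12 mm, fixed on the table, with one painted outline 5 mm wide centred on it, for the dish: its wide circle, 72 mm inside, coral-red. Point: the centre of its upper face (12 mm above the table); z up, x and y along its sides.
- batt_pot_top (a point): Kiln batt, off-white slab 94 x 94 x 12 mm, fixed on the table, with one painted outline 5 mm wide centred on it, for the pot: its square, 54 x 54 mm inside, green, sides along the batt's x and y. Point: the centre of its upper face (12 mm above the table); z up, x and y along its sides.
- batt_planter_top (a point): Kiln batt, off-white slab 94 x 94 x 12 mm, fixed on the table, with one painted outline 5 mm wide centred on it, for the planter: its oblong, 79 mm along the batt's x, 45 mm along its y inside, yellow. Point: the centre of its upper face (12 mm above the table); z up, x and y along its sides.
- jar_center (a point): Bystander: small grey jar with white lid, 48 mm diameter, 52 mm high, loose, about 150 g. Point: its centre, half-way up.
- post_center (a point): Bystander: buff kiln post, 30 x 30 mm, 45 mm high, loose, about 120 g. Point: its centre, half-way up.
There are look-alikes about, which are no part of the job. Of the things that look like the part that bears planter_center, the smallest one is meant.

How it is judged:
At the end, for the whole second after the job is handed in: Each piece stands upright (0.08 rad) and released, at rest, on the batt with its own outline, centres within 12 mm, foot down within 4 mm; pot (any quarter turn) and planter (either way round) in line with the outline within 0.2 rad; jar and post within 20 mm of their start (horizontal distance between tumbler_center and batt_tumbler_top below 0.012 m and z of tumbler_center in the frame of batt_tumbler_top between 0.031 and 0.039 m and angle between each of tumbler_center, dish_center, pot_center, planter_center's own z axis and vertical below 0.08 rad and linear speed of each of tumbler, dish, pot, planter below 0.02 m/s and contact force between the fingers and tumbler below 0.1 N and horizontal distance between dish_center and batt_dish_top below 0.012 m and z of dish_center in the frame of batt_dish_top between 0.018 and 0.026 m and contact force between the fingers and dish below 0.1 N and horizontal distance between pot_center and batt_pot_top below 0.012 m and z of pot_center in the frame of batt_pot_top between 0.024 and 0.032 m and contact force between the fingers and pot below 0.1 N and (angle between the x axis of pot_center and the x axis of batt_pot_top, either way round below 0.2 rad or angle between the x axis of pot_center and the y axis of batt_pot_top, either way round below 0.2 rad) and horizontal distance between planter_center and batt_planter_top below 0.012 m and z of planter_center in the frame of batt_planter_top between 0.019 and 0.027 m and contact force between the fingers and planter below 0.1 N and angle between the x axis of planter_center and the x axis of batt_planter_top, either way round below 0.2 rad and distance of each of jar_center, post_center from where it was at the start of the episode below 0.02 m); the robot touches nothing.
It fails at once if a piece is dropped (falls free at more than 0.7 m/s, about 25 mm of fall) ((linear speed of tumbler above 0.7 m/s and contact force between the fingers and tumbler below 0.1 N) or (linear speed of dish above 0.7 m/s and contact force between the fingers and dish below 0.1 N) or (linear speed of pot above 0.7 m/s and contact force between the fingers and pot below 0.1 N) or (linear speed of planter above 0.7 m/s and contact force between the fingers and planter below 0.1 N)).
It fails at once if a piece is tipped over (more than 0.8 rad) (angle between any of tumbler_center, dish_center, pot_center, planter_center's own z axis and vertical above 0.8 rad).
It fails at once if the jar is shoved more than 20 mm from its place or knocked over (distance of jar_center from where it was at the start of the episode above 0.02 m or angle between jar_center's own z axis and vertical above 0.5 rad).
It fails at once if the post is shoved more than 20 mm from its place or knocked over (distance of post_center from where it was at the start of the episode above 0.02 m or angle between post_center's own z axis and vertical above 0.5 rad).
It also fails if it takes over 109 s, if anything falls off the work surface, if the arm or the gripper's body presses on something with over 40 N, if the wrist force passes 120 N, or if a joint passes its speed limit or range.

## Working session

There is one attempt and no reset: what is moved stays moved. The work goes in short steps, Python scripts to look and compute and a tool call to move; the robot and the scene stay as the last step left them, time stands still between calls to the robot, and variables do not carry over. Pictures are saved under pics/ and viewed, and the job is handed in when it is done.

Besides the shell and the picture viewer there is one more tool, called after ">>>" as name([rows], argument=value, ...), one row to a line, values as JSON. send_rows: Moves the arm, as the interface text tells. Its arguments: {"type":"object","properties":{"plan":{"type":"array"}},"required":["plan"]}

```bash
ls; mkdir -p pics; python3 - <<'E'
from plant import *
import cv2,numpy as np
print(get_state(), grip_depth)
for n in("scene","top"):
    p,d=camera(n); cv2.imwrite(f"pics/{n}0.png",p); np.save(f"{n}0.npy",d); c=calibration(n); print(n,c)
E
```

```text
pics
{'clock': 0.0, 'qpos': array([ 1.25858545e+00,  1.31171130e-01,  1.48923753e+00,  1.60833121e-05,
        1.52299845e+00, -8.53969044e-02]), 'qvel': array([-2.09789049e-04,  4.14051811e-04,  2.86424409e-04,  6.72185300e-04,
        4.51540454e-05,  9.62719897e-04]), 'tau': array([-5.71476576e-04, -5.59867609e+01, -4.91733634e+01,  7.64935557e-02,
        3.62168450e-02, -1.57422060e-04]), 'tool_pos': array([0.13472454, 0.58411124, 0.21760442]), 'tcp_rot': array([ 0.55283272, -0.44055609,  0.55390754,  0.43985537]), 'force': array([ 0.07675724, -0.75792106,  0.1357273 ]), 'moment': array([-0.01148227, -0.00159829, -0.03799726]), 'width': 0.09327443951880617} 0.0188
scene {'mtx': array([[411.30767989,   0.        , 323.51655336],
       [  0.        , 411.30767989, 199.36805093],
       [  0.        ,   0.        ,   1.        ]]), 'k1': -0.06994276380615577, 'rvec': array([ 1.34551945,  2.36520146, -0.76320429]), 'tvec': array([ 0.18177785, -0.30208607,  1.30155951])}
top {'mtx': array([[426.1002874 ,   0.        , 317.90732892],
       [  0.        , 426.1002874 , 200.85118553],
       [  0.        ,   0.        ,   1.        ]]), 'k1': -0.09742827383235032, 'rvec': array([ 2.16557104, -2.16969469,  0.10859769]), 'tvec': array([0.04417337, 0.46859791, 1.30363102])}
```

View pics/scene0.png

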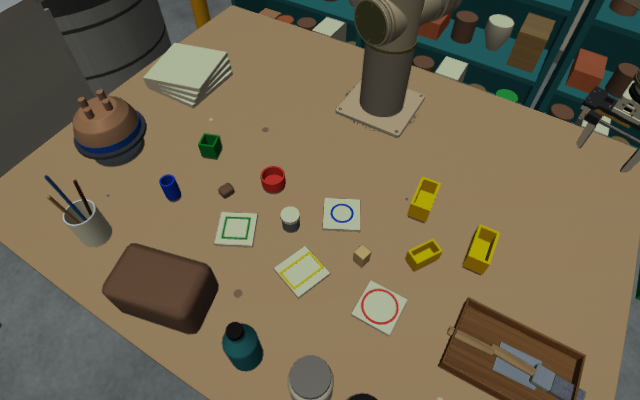

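View pics/top0.png

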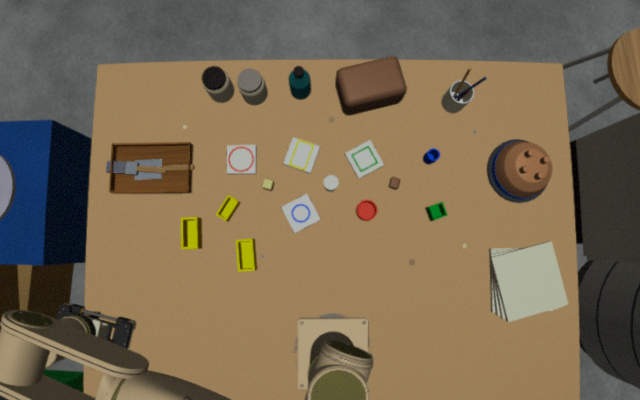

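Both views show all pieces. There are three yellow planters, the smallest at top (229,208) / scene (424,254). Jar is at top (331,183), post at (268,184). I'll measure next.

```bash
cat > h.py <<'E'
import numpy as np,cv2
from plant import *
def rays(c,uv):
    uv=np.asarray(uv,float).reshape(-1,1,2)
    xy=cv2.undistortPoints(uv,c["mtx"],np.array([c["k1"],0,0,0,0])).reshape(-1,2)
    R,_=cv2.Rodrigues(c["rvec"]); t=np.asarray(c["tvec"]).reshape(3)
    return xy,R,t
def plane(c,uv,z):
    xy,R,t=rays(c,uv); o=-R.T@t; d=np.c_[xy,np.ones(len(xy))]@R
    return o+d*((z-o[2])/d[:,2])[:,None]
def deproj(c,uv,dep):
    xy,R,t=rays(c,uv); P=np.c_[xy,np.ones(len(xy))]*np.asarray(dep)[:,None]
    return (P-t)@R
def rect(P):
    (cx,cy),(w,h),a=cv2.minAreaRect((P[:,:2]*1000).astype(np.float32))
    if w<h: w,h,a=h,w,a+90
    return np.round([cx,cy,w,h,(a+90)%180-90],1)
E
python3 - <<'E'
from h import *
H=dict(tumbler_center=.07,dish_center=.044,pot_center=.056,planter_center=.046,jar_center=.052,post_center=.045,batt_tumbler_top=.012,batt_dish_top=.012,batt_pot_top=.012,batt_planter_top=.012)
for cam in("top","scene"):
    p,d=camera(cam);c=calibration(cam)
    for n,h in H.items():
        for r in cut_out(cam,n):
            m=r["region"]; vv,uu=np.nonzero(m); uv=np.c_[uu,vv]; dd=d[vv,uu]; ok=dd>0
            P=deproj(c,uv[ok],dd[ok])
            if len(P)<5: continue
            zt=np.percentile(P[:,2],95)
            if n.startswith("batt"): Q=plane(c,uv,.012)
            else: Q=P[P[:,2]>h-.012]
            print(cam,n,round(r["score"],2),np.round(r["uv"]),len(uv),"z95",round(zt*1000),rect(Q) if len(Q)>4 else None, "full",rect(P))
E
```

```text
top tumbler_center 0.53 [430. 160.] 203 z95 71 [ 606.3 -311.3   37.4   36.7   29.1] full [ 608.9 -322.1   63.2   39.5  -74.1]
top dish_center 0.65 [366. 208.] 340 z95 46 [ 439.7 -104.6   61.9   58.8   88.9] full [ 439.7 -104.6   61.9   58.8   88.9]
top pot_center 0.61 [437. 211.] 284 z95 59 [ 436.4 -323.4   45.6   45.    20.6] full [ 437.3 -330.7   62.5   48.9  -69.2]
top planter_center 0.95 [188. 234.] 635 z95 64 [369.2 436.   94.6  51.6   1.8] full [369.3 436.   94.9  51.9   2.8]
top planter_center 0.76 [229. 208.] 320 z95 49 [446.3 323.4  69.6  39.4 -32.7] full [450.  329.2  69.6  53.2 -32.7]
top planter_center 0.61 [249. 257.] 588 z95 64 [302.4 262.2  95.6  52.6   5.1] full [301.8 269.4  95.6  67.1   5.1]
top planter_center 0.29 [365. 207.] 318 z95 46 [ 439.8 -106.    59.5   58.7  -89.7] full [ 439.8 -106.    59.5   58.7  -89.7]
top jar_center 0.59 [330. 183.] 198 z95 56 [5.24e+02 5.90e+00 4.43e+01 4.32e+01 3.00e-01] full [5.24e+02 5.90e+00 4.43e+01 4.32e+01 3.00e-01]
top jar_center 0.27 [431. 158.] 168 z95 71 [ 606.3 -309.5   35.9   35.9  -57.6] full [ 606.2 -309.4   36.1   36. 
[... 1835 characters left out ...]
2  95.7  95.4 -61.3] full [436.5 101.4  97.1  93.7 -61.6]
scene batt_dish_top 0.9 [381. 307.] 1839 z95 15 [6.103e+02 2.903e+02 1.005e+02 9.590e+01 1.000e-01] full [6.056e+02 2.896e+02 1.039e+02 9.710e+01 4.000e-01]
scene batt_dish_top 0.31 [361. 256.] 292 z95 46 [519.5 199.9  50.9  41.3 -13.2] full [517.4 205.5  51.2  33.9 -26.3]
scene batt_pot_top 0.66 [170. 186.] 401 z95 70 [ 599.1 -332.1   99.9   40.8   62.1] full [ 610.8 -309.7   40.3   38.5   81.7]
scene batt_pot_top 0.64 [234. 229.] 1299 z95 14 [610.7 -99.8 100.   96.   29.4] full [ 609.3 -104.4   97.4   96.6  -61.2]
scene batt_planter_top 0.72 [300. 272.] 1524 z95 14 [624.5  98.5  96.5  95.3  70. ] full [623.2  97.6  94.4  94.3  70.1]
```

```bash
python3 - <<'E'
from h import *
for cam in("top","scene"):
    p=cv2.imread(f"pics/{cam}0.png"); c=calibration(cam); hsv=cv2.cvtColor(p,cv2.COLOR_BGR2HSV)
    for n,hr,xy in (("planter",[(22,38)],(.622,.097)),("pot",[(45,85)],(.606,-.103)),("dish",[(0,10),(170,180)],(.606,.289)),("tumbler",[(105,130)],(.436,.101))):
        m=np.zeros(p.shape[:2],bool)
        for a,b in hr: m|=(hsv[...,0]>=a)&(hsv[...,0]<=b)&(hsv[...,1]>75)
        vv,uu=np.nonzero(m); P=plane(c,np.c_[uu,vv],.012)
        k=np.hypot(P[:,0]-xy[0],P[:,1]-xy[1])<.05
        print(cam,n,k.sum(),rect(P[k]))
p=cv2.imread("pics/top0.png")
cv2.imwrite("pics/topz.png",cv2.resize(p[120:280,170:460],None,fx=2.75,fy=2.75,interpolation=cv2.INTER_CUBIC))
E
```

```text
top planter 165 [619.   96.4  94.2  55.9 -19.4]
top pot 86 [ 605.5 -104.1   62.9   62.6   27.9]
top dish 128 [604.9 290.2  80.7  78.   89.7]
top tumbler 97 [ 4.318e+02  9.960e+01  5.660e+01  5.650e+01 -1.000e-01]
scene planter 297 [621.3  97.   92.   56.5 -19.7]
scene pot 162 [ 607.8 -103.9   64.2   63.2   27.9]
scene dish 263 [609.  290.5  80.9  80.5 -59.5]
scene tumbler 128 [435.4  99.1  57.3  55.9  -9.1]
```

View pics/topz.png

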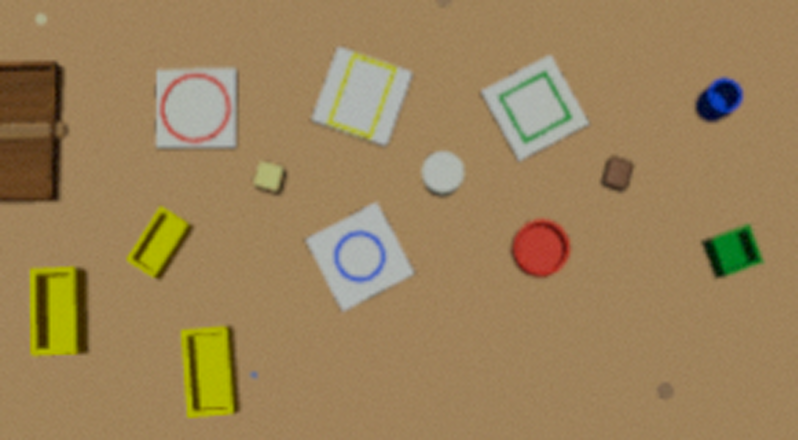

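```bash
cat > p.py <<'E'
from h import *
from scipy.spatial.transform import Rotation as Ro
import json
def Rt(th):
    c,s=np.cos(th),np.sin(th); return np.array([[0,-s,c],[0,c,s],[-1,0,0]])
def pose():
    s=get_state(); q=s["tcp_rot"]; return s,np.array(s["tool_pos"]),Ro.from_quat([q[1],q[2],q[3],q[0]]).as_matrix()
def plan(wps):
    """wps: (x,y,z mm, jaw deg, grip, max step mm) or ('hold',n,grip)"""
    s,p,R=pose(); p=p*1000; rows=[]
    print("t %.2f pos %s jaw %.1f tilt %.3f w %.1f q1 %.2f q6 %.2f F %s"%(s["clock"],np.round(p,1),np.degrees(np.arctan2(R[1,2],R[0,2])),np.arccos(min(1,-R[2,0])),s["width"]*1e3,s["qpos"][0],s["qpos"][5],np.round(s["force"],1)))
    for w in wps:
        if w[0]=='hold': rows+=[[w[2],0,0,0,0,0,0]]*w[1]; continue
        tgt=np.array(w[:3],float); Rg=Rt(np.radians(w[3])); v=w[5]
        D=np.linalg.norm(tgt-p); A=np.linalg.norm(Ro.from_matrix(R.T@Rg).as_rotvec())
        n=max(1,int(np.ceil(max(D/v,A/.125))))
        if D>80: n+=2
        prof=np.ones(n)
        if n>=4: prof[[0,-1]]=.45; prof[[1,-2]]=.8
        for i in range(n):
            f=prof[i]/prof[i:].sum()
            d=np.round(R.T@(tgt-p)*f); a=np.round(np.clip(Ro.from_matrix(R.T@Rg).as_rotvec()*f,-.14,.14),2)
            d=np.clip(d,-50,50)
            rows.append([w[4]]+[int(x) for x in d]+[float(x)+0 for x in a])
            p=p+R@d; R=R@Ro.from_rotvec(a).as_matrix()
    while len(rows)%8: rows.append([rows[-1][0],0,0,0,0,0,0])
    for i in range(0,len(rows),8): print(json.dumps(rows[i:i+8]).replace(" ","").replace("-0.0,","0,").replace("0.0,","0,").replace("0.0]","0]"))
    print("end",np.round(p,1),np.round(np.degrees(np.arctan2(R[1,2],R[0,2])),1))
E
python3 -c "
from p import *
plan([(449,324,130,58,100,45)])
plan([(449,324,130,-122,100,45)])"
```

```text
t 1.20 pos [134.9 584.6 218.6] jaw 77.0 tilt 0.000 w 92.9 q1 1.26 q6 -0.09 F [-0.1  0.8  0.1]
[[100,4,-16,-8,0.01,0,0],[100,7,-28,-14,0.03,0,0],[100,8,-35,-16,0.03,0,0],[100,8,-36,-15,0.03,0,0],[100,8,-36,-14,0.03,0,0],[100,9,-37,-13,0.03,0,0],[100,8,-37,-12,0.03,0,0],[100,9,-37,-10,0.03,0,0]]
[[100,8,-38,-9,0.03,0,0],[100,9,-38,-8,0.04,0,0],[100,7,-31,-6,0.03,0,0],[100,4,-17,-2,0.01,0,0],[100,0,0,0,0,0,0],[100,0,0,0,0,0,0],[100,0,0,0,0,0,0],[100,0,0,0,0,0,0]]
end [449.4 324.2 129.6] 58.1
t 1.20 pos [134.9 584.6 218.6] jaw 77.0 tilt 0.000 w 92.9 q1 1.26 q6 -0.09 F [-0.1  0.8  0.1]
[[100,2,-7,-4,-0.05,0,0],[100,3,-12,-7,-0.1,0,0],[100,4,-14,-10,-0.12,0,0],[100,4,-13,-12,-0.12,0,0],[100,4,-11,-13,-0.12,0,0],[100,4,-10,-14,-0.12,0,0],[100,4,-8,-15,-0.12,0,0],[100,4,-6,-16,-0.12,0,0]]
[[100,4,-4,-17,-0.12,0,0],[100,4,-2,-17,-0.12,0,0],[100,4,0,-17,-0.12,0,0],[100,4,2,-17,-0.12,0,0],[100,4,4,-17,-0.12,0,0],[100,4,6,-16,-0.12,0,0],[100,3,8,-16,-0.12,0,0],[100,4,10,-14,-0.12,0,0]]
[[100,3,12,-13,-0.12,0,0],[100,4,13,-12,-0.12,0,0],[100,3,14,-10,-0.12,0,0],[100,4,16,-8,-0.12,0,0],[100,3,16,-6,-0.12,0,0],[100,4,17,-4,-0.12,0,0],[100,3,17,-2,-0.12,0,0],[100,3,14,0,-0.09,0,0]]
[[100,2,9,0,-0.05,0,0],[100,0,0,0,0,0,0],[100,0,0,0,0,0,0],[100,0,0,0,0,0,0],[100,0,0,0,0,0,0],[100,0,0,0,0,0,0],[100,0,0,0,0,0,0],[100,0,0,0,0,0,0]]
end [449.5 324.  129.6] -122.0
```

>>> send_rows([
  [100,4,-16,-8,0.01,0,0],
  [100,7,-28,-14,0.03,0,0],
  [100,8,-35,-16,0.03,0,0],
  [100,8,-36,-15,0.03,0,0],
  [100,8,-36,-14,0.03,0,0],
  [100,9,-37,-13,0.03,0,0],
  [100,8,-37,-12,0.03,0,0],
  [100,9,-37,-10,0.03,0,0],
])

```text
clock: 2.0
tool_pos: [0.3529, 0.4023, 0.1573]
tcp_rot: [0.599, -0.376, 0.599, 0.376]
force: [-0.6, 0.0, -0.1]
width: 0.0927
```

>>> send_rows([
  [100,8,-38,-9,0.03,0,0],
  [100,9,-38,-8,0.04,0,0],
  [100,7,-31,-6,0.03,0,0],
  [100,4,-17,-2,0.01,0,0],
  [100,0,0,0,0,0,0],
  [100,0,0,0,0,0,0],
  [100,0,0,0,0,0,0],
  [100,0,0,0,0,0,0],
])

```text
clock: 2.8
tool_pos: [0.4487, 0.3253, 0.1301]
tcp_rot: [0.618, -0.344, 0.618, 0.344]
force: [-0.5, -0.2, -0.8]
width: 0.0931
```

```bash
cat > look.py <<'E'
from p import *
import sys
# look.py out.png  name height [name height...]
def look(out,items):
    s,p,R=pose(); print("tcp",np.round(p*1000,1),"jaw",np.round(np.degrees(np.arctan2(R[1,2],R[0,2])),1),"w",round(s["width"]*1e3,1))
    c=calibration("wrist"); im,d=camera("wrist"); cv2.imwrite(out,im)
    for n,h in items:
        for r in cut_out("wrist",n)[:3]:
            vv,uu=np.nonzero(r["region"]); uv=np.c_[uu,vv]; dd=d[vv,uu]; ok=dd>0
            P=deproj(c,uv[ok],dd[ok])
            if h<=.012: Q=plane(c,uv,h)
            else: Q=P[abs(P[:,2]-h)<.012]
            print(n,round(r["score"],2),np.round(r["uv"]),len(P),"z95",np.round(np.percentile(P[:,2],95)*1e3) if len(P) else 0,rect(Q) if len(Q)>4 else None)
look(sys.argv[1],[(sys.argv[i],float(sys.argv[i+1])) for i in range(2,len(sys.argv),2)])
E
python3 look.py pics/w1.png planter_center .046
```

```text
tcp [448.7 325.3 130.1] jaw 58.2 w 93.1
planter_center 0.86 [324. 201.] 5220 z95 47.0 [449.1 324.1  72.1  38.1 -32.2]
planter_center 0.85 [414.  42.] 10338 z95 62.0 [377.2 433.3  84.5  45.8   2.7]
planter_center 0.73 [134.  73.] 15961 z95 62.0 [307.2 264.8  92.8  50.5   4.4]
```

View pics/w1.png

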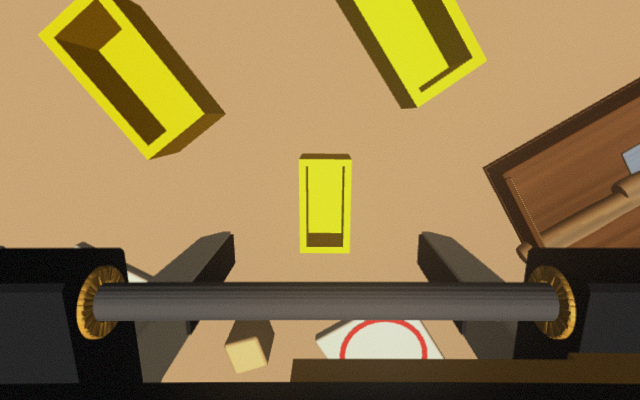

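Wrist view: small planter centred at px (325,203), measured at 72.1×38.1 mm, aligned between the open fingers. Now I'll grasp it.

```bash
python3 -c "
from p import *
plan([(449,324,11,57.8,100,20),('hold',1,100),('hold',7,0)])"
```

```text
t 2.90 pos [448.9 325.1 130. ] jaw 58.2 tilt 0.001 w 93.2 q1 0.53 q6 -0.48 F [-0.   0.6 -0.1]
[[100,8,0,0,0,0,0],[100,15,0,0,0,0,0],[100,18,0,0,0,0,0],[100,18,0,0,0,0,0],[100,18,0,0,0,0,0],[100,19,0,0,0,0,0],[100,15,0,-1,0,0,0],[100,8,-1,0,0.01,0,0]]
[[100,0,0,0,0,0,0],[0,0,0,0,0,0,0],[0,0,0,0,0,0,0],[0,0,0,0,0,0,0],[0,0,0,0,0,0,0],[0,0,0,0,0,0,0],[0,0,0,0,0,0,0],[0,0,0,0,0,0,0]]
end [449.2 323.8  11. ] 57.6
```

>>> send_rows([
  [100,8,0,0,0,0,0],
  [100,15,0,0,0,0,0],
  [100,18,0,0,0,0,0],
  [100,18,0,0,0,0,0],
  [100,18,0,0,0,0,0],
  [100,19,0,0,0,0,0],
  [100,15,0,-1,0,0,0],
  [100,8,-1,0,0.01,0,0],
])

```text
clock: 3.7
tool_pos: [0.4481, 0.322, 0.0079]
tcp_rot: [0.619, -0.34, 0.621, 0.34]
force: [-0.8, -0.3, -0.0]
width: 0.0931
```

>>> send_rows([
  [100,0,0,0,0,0,0],
  [0,0,0,0,0,0,0],
  [0,0,0,0,0,0,0],
  [0,0,0,0,0,0,0],
  [0,0,0,0,0,0,0],
  [0,0,0,0,0,0,0],
  [0,0,0,0,0,0,0],
  [0,0,0,0,0,0,0],
])

```text
clock: 4.5
tool_pos: [0.4497, 0.3229, 0.0107]
tcp_rot: [0.62, -0.34, 0.62, 0.34]
force: [0.0, 0.3, -0.2]
width: 0.0415
```

```bash
python3 -c "
from p import *
plan([(449,324,100,57.8,0,25),(620,97,100,70.4,0,40),('hold',2,0)])"
```

```text
t 4.50 pos [449.7 322.9  10.7] jaw 57.5 tilt 0.000 w 41.5 q1 0.53 q6 -0.47 F [ 0.   0.3 -0.2]
[[0,-9,0,0,0,0,0],[0,-16,0,0,0,0,0],[0,-20,0,0,0,0,0],[0,-20,1,0,0,0,0],[0,-16,0,0,0,0,0],[0,-8,0,1,0,0,0],[0,0,-14,-5,-0.01,0,0],[0,0,-25,-10,-0.02,0,0]]
[[0,0,-31,-13,-0.03,0,0],[0,0,-31,-14,-0.03,0,0],[0,0,-30,-14,-0.03,0,0],[0,0,-30,-15,-0.02,0,0],[0,0,-29,-16,-0.03,0,0],[0,0,-29,-17,-0.02,0,0],[0,0,-22,-14,-0.02,0,0],[0,0,-13,-8,-0.01,0,0]]
[[0,0,0,0,0,0,0],[0,0,0,0,0,0,0],[0,0,0,0,0,0,0],[0,0,0,0,0,0,0],[0,0,0,0,0,0,0],[0,0,0,0,0,0,0],[0,0,0,0,0,0,0],[0,0,0,0,0,0,0]]
end [620.2  97.2  99.7] 70.1
```

>>> send_rows([
  [0,0,0,0,0,0,0],
  [0,0,0,0,0,0,0],
  [0,0,0,0,0,0,0],
  [0,-9,0,0,0,0,0],
  [0,-20,0,0,0,0,0],
  [0,-25,0,0,0,0,0],
  [0,-25,0,0,0,0,0],
  [0,-10,0,0,0,0,0],
])

```text
clock: 5.3
tool_pos: [0.4512, 0.3237, 0.1029]
tcp_rot: [0.621, -0.34, 0.618, 0.34]
force: [0.5, 0.4, -0.8]
width: 0.0375
```

```bash
python3 -c "
from p import *
plan([(620,97,100,70.4,0,40),('hold',2,0)])"
```

```text
t 5.30 pos [451.2 323.7 102.9] jaw 57.5 tilt 0.004 w 37.5 q1 0.53 q6 -0.47 F [ 0.5  0.4 -0.8]
[[0,0,-14,-5,-0.01,0,0],[0,0,-25,-10,-0.02,0,0],[0,0,-31,-13,-0.03,0,0],[0,0,-30,-14,-0.03,0,0],[0,1,-30,-14,-0.03,0,0],[0,0,-29,-15,-0.02,0,0],[0,1,-29,-16,-0.03,0,0],[0,0,-29,-17,-0.02,0,0]]
[[0,1,-23,-14,-0.02,0,0],[0,0,-12,-9,-0.01,0,0],[0,0,0,0,0,0,0],[0,0,0,0,0,0,0],[0,0,0,0,0,0,0],[0,0,0,0,0,0,0],[0,0,0,0,0,0,0],[0,0,0,0,0,0,0]]
end [619.8  96.6 100.1] 70.1
```

>>> send_rows([
  [0,0,-14,-5,-0.01,0,0],
  [0,0,-25,-10,-0.02,0,0],
  [0,0,-31,-13,-0.03,0,0],
  [0,0,-30,-14,-0.03,0,0],
  [0,1,-30,-14,-0.03,0,0],
  [0,0,-29,-15,-0.02,0,0],
  [0,1,-29,-16,-0.03,0,0],
  [0,0,-29,-17,-0.02,0,0],
])

```text
clock: 6.1
tool_pos: [0.5942, 0.1287, 0.0969]
tcp_rot: [0.584, -0.398, 0.585, 0.398]
force: [0.9, 1.2, -1.3]
width: 0.0378
```

>>> send_rows([
  [0,1,-23,-14,-0.02,0,0],
  [0,0,-12,-9,-0.01,0,0],
  [0,0,0,0,0,0,0],
  [0,0,0,0,0,0,0],
  [0,0,0,0,0,0,0],
  [0,0,0,0,0,0,0],
  [0,0,0,0,0,0,0],
  [0,0,0,0,0,0,0],
])

```text
clock: 6.9
tool_pos: [0.6182, 0.0963, 0.0968]
tcp_rot: [0.579, -0.406, 0.579, 0.406]
force: [-0.1, 0.5, -2.1]
width: 0.0379
```

```bash
python3 look.py pics/w2.png planter_center .13 batt_planter_top .012; python3 -c "
from p import *
c=calibration('wrist');im=cv2.imread('pics/w2.png');h=cv2.cvtColor(im,cv2.COLOR_BGR2HSV)
plan([(620,97,26,70.4,0,18),('hold',4,0)])"
```

```text
tcp [618.2  96.3  96.8] jaw 70.2 w 37.9
planter_center 0.94 [327. 244.] 13163 z95 133.0 [617.   96.1  73.1  39.5 -19.9]
batt_planter_top 0.95 [326. 169.] 5572 z95 14.0 [608.  100.9  93.4  67.   70.2]
t 7.05 pos [618.4  96.   96.7] jaw 70.1 tilt 0.000 w 38.2 q1 0.07 q6 -1.15 F [-0.8  0.3 -1.7]
[[0,13,0,0,0,0,0],[0,23,0,1,0,0,0],[0,22,-1,0,0,0,0],[0,13,0,1,0,0,0],[0,0,0,0,0,0,0],[0,0,0,0,0,0,0],[0,0,0,0,0,0,0],[0,0,0,0,0,0,0]]
end [620.   97.5  25.7] 70.1
```

View pics/w2.png

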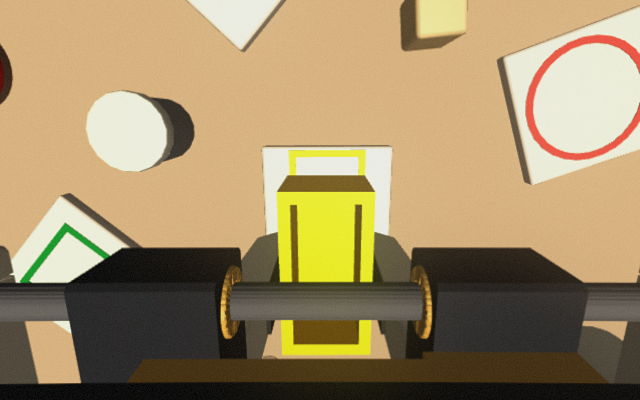

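Planter is held at px (327,265), over its batt (outline at (327,165)), about 1 mm off. Lowering it.

>>> send_rows([
  [0,13,0,0,0,0,0],
  [0,22,-1,1,0,0,0],
  [0,20,-1,0,0,0,0],
  [0,10,-1,1,0,0,0],
  [0,4,0,0,0,0,0],
  [0,2,0,0,0,0,0],
  [0,0,0,0,0,0,0],
  [0,0,0,0,0,0,0],
])

```text
clock: 7.85
tool_pos: [0.6227, 0.0967, 0.0268]
tcp_rot: [0.579, -0.407, 0.578, 0.406]
force: [-0.7, -0.2, -0.7]
width: 0.0376
```

```bash
python3 look.py pics/w3.png planter_center .06; python3 -c "
from p import *
plan([(621,97,24.5,70.4,0,18)])"
```

```text
tcp [622.7  96.7  26.8] jaw 70.1 w 37.6
planter_center 0.61 [325. 244.] 13068 z95 63.0 [621.5  97.2  72.7  38.3 -19.9]
t 7.95 pos [622.6  96.7  26.7] jaw 70.1 tilt 0.002 w 37.8 q1 0.07 q6 -1.15 F [ 0.2 -0.7 -1.3]
[[0,2,2,0,0,0,0],[0,0,0,0,0,0,0],[0,0,0,0,0,0,0],[0,0,0,0,0,0,0],[0,0,0,0,0,0,0],[0,0,0,0,0,0,0],[0,0,0,0,0,0,0],[0,0,0,0,0,0,0]]
end [620.7  97.4  24.7] 70.1
```

>>> send_rows([
  [0,2,1,0,0,0,0],
  [0,1,0,0,0,0,0],
  [0,0,0,0,0,0,0],
  [0,0,0,0,0,0,0],
  [100,0,0,0,0,0,0],
  [100,0,0,0,0,0,0],
  [100,0,0,0,0,0,0],
  [100,0,0,0,0,0,0],
])

```text
clock: 8.75
tool_pos: [0.621, 0.097, 0.0227]
tcp_rot: [0.579, -0.406, 0.579, 0.406]
force: [0.1, 0.4, -0.3]
width: 0.065
```

>>> send_rows([
  [100,0,0,0,0,0,0],
  [100,0,0,0,0,0,0],
  [100,-10,0,0,0,0,0],
  [100,-20,0,0,0,0,0],
  [100,-25,0,0,0,0,0],
  [100,-25,0,0,0,0,0],
  [100,-15,0,0,0,0,0],
  [100,0,0,0,0,0,0],
])

```text
clock: 9.55
tool_pos: [0.6231, 0.0972, 0.1213]
tcp_rot: [0.58, -0.407, 0.577, 0.405]
force: [0.1, 0.1, 0.2]
width: 0.0928
```

```bash
python3 look.py pics/w4.png planter_center .058 batt_planter_top .012; python3 -c "
from p import *
plan([(442,-105,140,20,100,45),('hold',2,100)])"
```

```text
tcp [623.1  97.2 121.3] jaw 70.1 w 92.8
planter_center 0.63 [323. 198.] 6031 z95 59.0 [619.7  97.4  72.   38.1 -19.8]
t 9.70 pos [620.2  96.9 116.3] jaw 70.1 tilt 0.002 w 93.1 q1 0.07 q6 -1.15 F [-1.1  0.4 -0.6]
[[100,-1,6,-15,0.05,0,0],[100,-3,9,-27,0.09,0,0],[100,-3,8,-35,0.12,0,0],[100,-3,4,-36,0.12,0,0],[100,-3,0,-36,0.12,0,0],[100,-3,-4,-36,0.12,0,0],[100,-3,-9,-35,0.11,0,0],[100,-3,-10,-27,0.09,0,0]]
[[100,-1,-6,-14,0.05,0,0],[100,0,0,0,0,0,0],[100,0,0,0,0,0,0],[100,0,0,0,0,0,0],[100,0,0,0,0,0,0],[100,0,0,0,0,0,0],[100,0,0,0,0,0,0],[100,0,0,0,0,0,0]]
end [ 442.  -104.7  139.7] 20.3
```

View pics/w4.png

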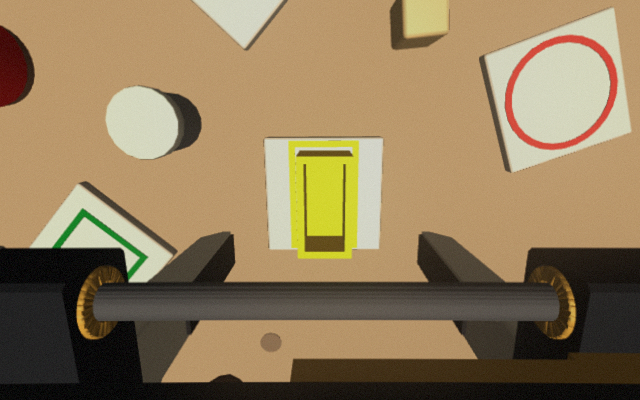

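Planter is placed, sitting inside its outline at px (323,200). The dish is next.

>>> send_rows([
  [100,-1,6,-15,0.05,0,0],
  [100,-3,9,-27,0.09,0,0],
  [100,-3,8,-35,0.12,0,0],
  [100,-3,4,-36,0.12,0,0],
  [100,-3,0,-36,0.12,0,0],
  [100,-3,-4,-36,0.12,0,0],
  [100,-3,-9,-35,0.11,0,0],
  [100,-3,-10,-27,0.09,0,0],
])

```text
clock: 10.5
tool_pos: [0.4508, -0.0944, 0.1378]
tcp_rot: [0.692, -0.14, 0.694, 0.141]
force: [0.6, -1.0, -0.2]
width: 0.0932
```

>>> send_rows([
  [100,-1,-6,-14,0.05,0,0],
  [100,0,0,0,0,0,0],
  [100,0,0,0,0,0,0],
  [100,0,0,0,0,0,0],
  [100,0,0,0,0,0,0],
  [100,0,0,0,0,0,0],
  [100,0,0,0,0,0,0],
  [100,0,0,0,0,0,0],
])

```text
clock: 11.3
tool_pos: [0.4428, -0.1044, 0.1406]
tcp_rot: [0.696, -0.125, 0.696, 0.125]
force: [0.2, -0.2, -0.2]
width: 0.093
```

```bash
python3 look.py pics/w5.png dish_center .044; python3 -c "
from p import *
plan([(442,-105,13,20,100,22),('hold',1,100),('hold',6,0)])"
```

```text
tcp [ 442.8 -104.4  140.6] jaw 20.3 w 93.0
dish_center 0.74 [323. 199.] 5316 z95 45.0 [ 441.7 -105.9   62.9   62.7  -84.9]
t 11.40 pos [ 442.8 -104.5  140.7] jaw 20.3 tilt 0.000 w 93.1 q1 -0.34 q6 -0.70 F [0.3 0.3 0.3]
[[100,9,0,0,0,0,0],[100,16,0,0,0,0,0],[100,20,0,0,0,0,0],[100,19,0,0,0,0,0],[100,20,0,0,0,0,0],[100,19,0,0,0,0,0],[100,16,0,-1,0,0,0],[100,9,0,0,0.01,0,0]]
[[100,0,0,0,0,0,0],[0,0,0,0,0,0,0],[0,0,0,0,0,0,0],[0,0,0,0,0,0,0],[0,0,0,0,0,0,0],[0,0,0,0,0,0,0],[0,0,0,0,0,0,0],[0,0,0,0,0,0,0]]
end [ 441.9 -104.9   12.7] 19.7
```

View pics/w5.png

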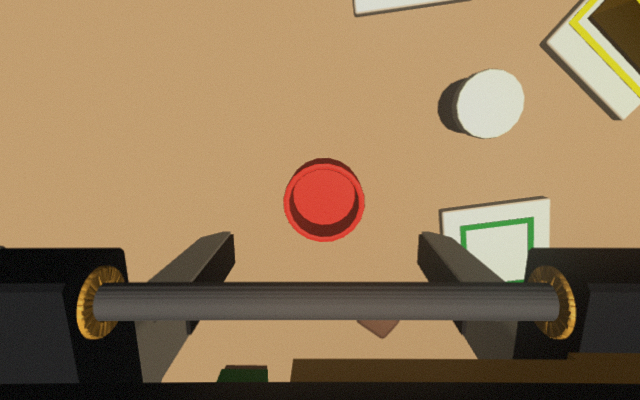

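>>> send_rows([
  [100,9,0,0,0,0,0],
  [100,16,0,0,0,0,0],
  [100,20,-1,0,0,0,0],
  [100,19,0,0,0,0,0],
  [100,20,0,0,0,0,0],
  [100,19,0,0,0,0,0],
  [100,16,0,-1,0,0,0],
  [100,9,0,0,0,0,0],
])

```text
clock: 12.2
tool_pos: [0.4407, -0.1055, 0.0106]
tcp_rot: [0.695, -0.124, 0.697, 0.125]
force: [-0.2, -0.7, 0.1]
width: 0.0931
```

>>> send_rows([
  [100,0,0,0,0,0,0],
  [0,0,0,0,0,0,0],
  [0,0,0,0,0,0,0],
  [0,0,0,0,0,0,0],
  [0,0,0,0,0,0,0],
  [0,0,0,0,0,0,0],
  [0,0,0,0,0,0,0],
  [0,0,0,0,0,0,0],
])

```text
clock: 13.0
tool_pos: [0.4426, -0.1061, 0.0132]
tcp_rot: [0.696, -0.125, 0.696, 0.124]
force: [-1.6, 0.6, 6.2]
width: 0.0634
```

>>> send_rows([
  [0,-9,0,0,0,0,0],
  [0,-20,0,0,0,0,0],
  [0,-25,0,0,0,0,0],
  [0,-25,0,0,0,0,0],
  [0,-20,0,0,0,0,0],
  [0,-9,0,0,0,0,0],
  [0,0,0,0,0,0,0],
  [0,0,0,0,0,0,0],
])

```text
clock: 13.8
tool_pos: [0.4416, -0.1057, 0.1197]
tcp_rot: [0.696, -0.124, 0.696, 0.125]
force: [0.6, 0.5, -2.6]
width: 0.0632
```

```bash
python3 look.py pics/w6.png dish_center .14; python3 -c "
from p import *
plan([(607,290,120,0,0,40),('hold',2,0)])"
```

```text
tcp [ 441.6 -105.7  119.7] jaw 20.3 w 63.2
dish_center 0.56 [325. 247.] 12802 z95 151.0 [ 442.2 -104.6   63.5   61.2  -47.9]
t 13.90 pos [ 441.1 -105.6  119.1] jaw 20.3 tilt 0.003 w 63.6 q1 -0.35 q6 -0.70 F [-0.3  0.7 -2.4]
[[0,0,12,11,0.01,0,0],[0,0,22,20,0.02,0,0],[0,0,28,25,0.03,0,0],[0,0,29,24,0.03,0,0],[0,0,29,23,0.03,0,0],[0,0,30,22,0.03,0,0],[0,0,31,21,0.03,0,0],[0,0,31,20,0.03,0,0]]
[[0,0,32,19,0.03,0,0],[0,0,33,18,0.04,0,0],[0,0,33,17,0.03,0,0],[0,-1,27,13,0.03,0,0],[0,0,16,7,0.01,0,0],[0,0,0,0,0,0,0],[0,0,0,0,0,0,0],[0,0,0,0,0,0,0]]
end [607.2 290.1 120. ] 0.2
```

>>> send_rows([
  [0,0,12,11,0.01,0,0],
  [0,0,22,20,0.02,0,0],
  [0,0,28,25,0.03,0,0],
  [0,0,29,24,0.03,0,0],
  [0,0,29,23,0.03,0,0],
  [0,0,30,22,0.03,0,0],
  [0,0,31,21,0.03,0,0],
  [0,0,31,20,0.03,0,0],
])

```text
clock: 14.7
tool_pos: [0.5463, 0.1441, 0.119]
tcp_rot: [0.704, -0.051, 0.706, 0.05]
force: [0.9, -0.5, -1.3]
width: 0.0634
```

>>> send_rows([
  [0,0,32,19,0.03,0,0],
  [0,0,33,18,0.04,0,0],
  [0,0,33,17,0.03,0,0],
  [0,-1,27,13,0.03,0,0],
  [0,0,16,7,0.01,0,0],
  [0,0,0,0,0,0,0],
  [0,0,0,0,0,0,0],
  [0,0,0,0,0,0,0],
])

```text
clock: 15.5
tool_pos: [0.6075, 0.2887, 0.1206]
tcp_rot: [0.707, -0.002, 0.708, 0.001]
force: [0.1, -0.3, -1.6]
width: 0.0635
```

```bash
python3 look.py pics/w7.png dish_center .15 batt_dish_top .012; python3 -c "
from p import *
plan([(607,290,28,0,0,20),('hold',2,0)])"
```

```text
tcp [607.5 288.7 120.6] jaw 0.2 w 63.5
batt_dish_top 0.71 [327. 167.] 6729 z95 14.0 [608.1 305.1  93.9  64.8  -0.7]
t 15.65 pos [608.  288.8 121.5] jaw 0.2 tilt 0.000 w 63.6 q1 0.37 q6 0.36 F [ 0.8  0.2 -1.8]
[[0,8,0,0,0,0,0],[0,14,0,0,0,0,0],[0,17,0,0,0,0,0],[0,17,0,0,0,0,0],[0,17,1,0,0,0,0],[0,13,0,-1,0,0,0],[0,8,0,0,0,0,0],[0,0,0,0,0,0,0]]
[[0,0,0,0,0,0,0],[0,0,0,0,0,0,0],[0,0,0,0,0,0,0],[0,0,0,0,0,0,0],[0,0,0,0,0,0,0],[0,0,0,0,0,0,0],[0,0,0,0,0,0,0],[0,0,0,0,0,0,0]]
end [607.  289.8  27.5] 0.2
```

View pics/w7.png

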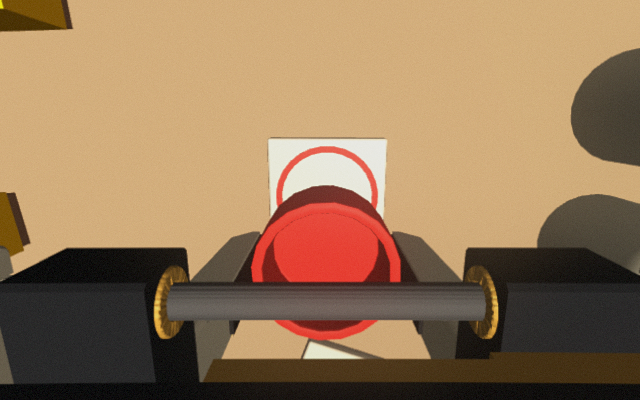

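>>> send_rows([
  [0,8,0,0,0,0,0],
  [0,15,0,0,0,0,0],
  [0,18,0,0,0,0,0],
  [0,18,0,0,0,0,0],
  [0,16,1,0,0,0,0],
  [0,12,0,0,0,0,0],
  [0,6,0,0,0,0,0],
  [0,0,0,0,0,0,0],
])

```text
clock: 16.45
tool_pos: [0.6074, 0.2905, 0.0272]
tcp_rot: [0.706, -0.002, 0.708, 0.001]
force: [0.1, 0.7, -2.5]
width: 0.0636
```

```bash
python3 look.py pics/w8.png dish_center .056; python3 -c "
from p import *
plan([(608,290,25.5,0,0,20),('hold',2,0)])"
```

```text
tcp [607.4 290.5  27.2] jaw 0.2 w 63.6
dish_center 0.56 [325. 246.] 13099 z95 59.0 [606.8 291.7  63.2  61.5  57.7]
dish_center 0.51 [330. 182.] 9529 z95 14.0 None
t 16.55 pos [608.7 290.9  29.2] jaw 0.2 tilt 0.001 w 63.4 q1 0.37 q6 0.37 F [ 0.1  0.8 -1.3]
[[0,4,-1,-1,0,0,0],[0,0,0,0,0,0,0],[0,0,0,0,0,0,0],[0,0,0,0,0,0,0],[0,0,0,0,0,0,0],[0,0,0,0,0,0,0],[0,0,0,0,0,0,0],[0,0,0,0,0,0,0]]
end [607.7 289.9  25.2] 0.2
```

>>> send_rows([
  [0,2,-1,0,0,0,0],
  [0,1,0,0,0,0,0],
  [0,0,0,0,0,0,0],
  [0,0,0,0,0,0,0],
  [100,0,0,0,0,0,0],
  [100,0,0,0,0,0,0],
  [100,0,0,0,0,0,0],
  [100,0,0,0,0,0,0],
])

```text
clock: 17.35
tool_pos: [0.6083, 0.2899, 0.0259]
tcp_rot: [0.707, -0.001, 0.707, 0.001]
force: [0.6, -0.6, -1.2]
width: 0.0901
```

>>> send_rows([
  [100,0,0,0,0,0,0],
  [100,-10,0,0,0,0,0],
  [100,-20,0,0,0,0,0],
  [100,-25,0,0,0,0,0],
  [100,-30,0,0,0,0,0],
  [100,-20,0,0,0,0,0],
  [100,-10,0,0,0,0,0],
  [100,0,0,0,0,0,0],
])

```text
clock: 18.15
tool_pos: [0.6094, 0.2902, 0.1432]
tcp_rot: [0.708, -0.001, 0.706, 0.002]
force: [-0.0, 0.1, 0.4]
width: 0.093
```

```bash
python3 look.py pics/w9.png dish_center .056; python3 -c "
from p import *
plan([(609,-310,150,-27,100,48),('hold',2,100)])"
```

```text
tcp [609.4 290.2 143.2] jaw 0.2 w 93.0
dish_center 0.56 [320. 199.] 5664 z95 57.0 [608.5 290.4  63.1  62.6  75.8]
t 18.25 pos [607.8 289.6 139.8] jaw 0.2 tilt 0.001 w 92.8 q1 0.37 q6 0.36 F [ 0.1 -0.2 -1.2]
[[100,0,-20,0,0.02,0,0],[100,-1,-36,1,0.03,0,0],[100,-1,-44,2,0.03,0,0],[100,-1,-44,3,0.04,0,0],[100,-1,-44,5,0.03,0,0],[100,-1,-44,7,0.04,0,0],[100,-1,-44,8,0.03,0,0],[100,-1,-43,10,0.04,0,0]]
[[100,0,-43,11,0.03,0,0],[100,-1,-43,13,0.04,0,0],[100,0,-42,14,0.03,0,0],[100,-1,-42,16,0.04,0,0],[100,0,-41,17,0.03,0,0],[100,-1,-32,15,0.03,0,0],[100,0,-18,8,0.02,0,0],[100,0,0,0,0,0,0]]
[[100,0,0,0,0,0,0],[100,0,0,0,0,0,0],[100,0,0,0,0,0,0],[100,0,0,0,0,0,0],[100,0,0,0,0,0,0],[100,0,0,0,0,0,0],[100,0,0,0,0,0,0],[100,0,0,0,0,0,0]]
end [ 608.5 -310.2  150. ] -27.3
```

View pics/w9.png

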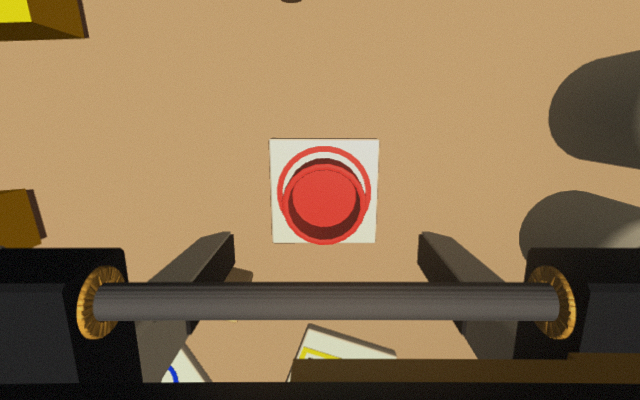

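Dish sits within its outline at px (322,200). Tumbler next, using jaw angle 63° to stay clear of the brush cup.

```bash
python3 -c "
from p import *
plan([(608,-309,150,63,100,46)])"
```

```text
t 18.25 pos [607.8 289.6 139.8] jaw 0.2 tilt 0.001 w 92.8 q1 0.37 q6 0.36 F [ 0.1 -0.2 -1.2]
[[100,0,-19,0,-0.03,0,0],[100,-1,-33,-1,-0.06,0,0],[100,-1,-41,-4,-0.08,0,0],[100,-1,-41,-7,-0.08,0,0],[100,-1,-40,-10,-0.08,0,0],[100,-1,-39,-14,-0.07,0,0],[100,-1,-38,-16,-0.08,0,0],[100,0,-36,-19,-0.07,0,0]]
[[100,-1,-35,-22,-0.08,0,0],[100,0,-33,-24,-0.07,0,0],[100,-1,-31,-27,-0.08,0,0],[100,0,-29,-29,-0.07,0,0],[100,-1,-27,-31,-0.08,0,0],[100,0,-25,-33,-0.07,0,0],[100,-1,-18,-28,-0.06,0,0],[100,0,-9,-17,-0.04,0,0]]
end [ 607.8 -309.1  150. ] 63.3
```

>>> send_rows([
  [100,0,-19,0,-0.03,0,0],
  [100,-1,-33,-1,-0.06,0,0],
  [100,-1,-41,-4,-0.08,0,0],
  [100,-1,-41,-7,-0.08,0,0],
  [100,-1,-40,-10,-0.08,0,0],
  [100,-1,-39,-14,-0.07,0,0],
  [100,-1,-38,-16,-0.08,0,0],
  [100,0,-36,-19,-0.07,0,0],
])

```text
clock: 19.05
tool_pos: [0.6072, -0.0112, 0.1447]
tcp_rot: [0.679, -0.194, 0.681, 0.195]
force: [0.8, 0.1, -0.6]
width: 0.0929
```

>>> send_rows([
  [100,-1,-35,-22,-0.08,0,0],
  [100,0,-33,-24,-0.07,0,0],
  [100,-1,-31,-27,-0.08,0,0],
  [100,0,-29,-29,-0.07,0,0],
  [100,-1,-27,-31,-0.08,0,0],
  [100,0,-25,-33,-0.07,0,0],
  [100,-1,-18,-28,-0.06,0,0],
  [100,0,-9,-17,-0.04,0,0],
])

```text
clock: 19.85
tool_pos: [0.6066, -0.3114, 0.1482]
tcp_rot: [0.601, -0.37, 0.603, 0.372]
force: [0.1, 0.7, -0.5]
width: 0.0929
```

>>> send_rows([
  [100,0,0,0,0,0,0],
  [100,0,0,0,0,0,0],
  [100,0,0,0,0,0,0],
  [100,0,0,0,0,0,0],
  [100,0,0,0,0,0,0],
  [100,0,0,0,0,0,0],
  [100,0,0,0,0,0,0],
  [100,0,0,0,0,0,0],
])

```text
clock: 20.65
tool_pos: [0.6082, -0.3088, 0.1508]
tcp_rot: [0.602, -0.371, 0.602, 0.371]
force: [-0.3, 0.3, -0.3]
width: 0.0931
```

```bash
python3 look.py pics/w10.png tumbler_center .07; python3 -c "
from p import *
plan([(609,-310,22,63,100,22)])"
```

```text
tcp [ 608.2 -308.8  150.8] jaw 63.3 w 93.1
tumbler_center 0.62 [322. 204.] 2624 z95 71.0 [ 608.9 -311.2   38.5   38.4    2.2]
t 20.75 pos [ 608.2 -308.9  150.7] jaw 63.3 tilt 0.000 w 93.1 q1 -0.55 q6 -1.65 F [-0.6 -0.5  0.2]
[[100,9,0,0,0,0,0],[100,16,0,0,0,0,0],[100,20,0,0,0,0,0],[100,20,0,0,0,0,0],[100,20,0,0,0,0,0],[100,19,-1,0,0,0,0],[100,16,0,0,0,0,0],[100,9,0,-1,0,0,0]]
end [ 608.6 -310.3   21.7] 63.3
```

View pics/w10.png

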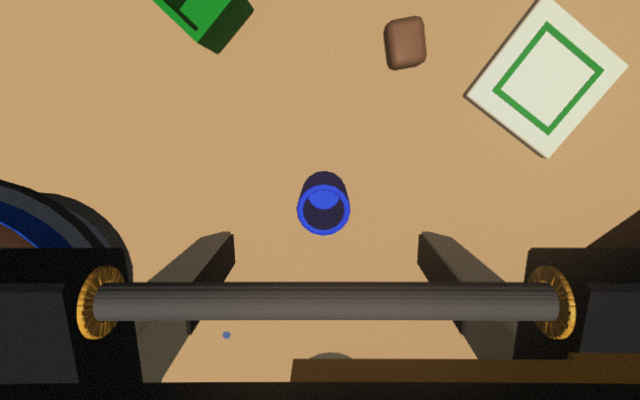

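>>> send_rows([
  [100,9,0,0,0,0,0],
  [100,16,-1,-1,0,0,0],
  [100,20,0,0,0,0,0],
  [100,20,-1,-1,0,0,0],
  [100,20,0,0,0,0,0],
  [100,19,0,0,0,0,0],
  [100,16,0,0,0,0,0],
  [100,9,0,0,0,0,0],
])

```text
clock: 21.55
tool_pos: [0.6075, -0.3108, 0.0184]
tcp_rot: [0.602, -0.37, 0.603, 0.372]
force: [0.3, 0.5, 0.3]
width: 0.093
```

>>> send_rows([
  [0,0,0,0,0,0,0],
  [0,0,0,0,0,0,0],
  [0,0,0,0,0,0,0],
  [0,0,0,0,0,0,0],
  [0,0,0,0,0,0,0],
  [0,0,0,0,0,0,0],
  [0,0,0,0,0,0,0],
  [0,0,0,0,0,0,0],
])

```text
clock: 22.35
tool_pos: [0.6091, -0.3116, 0.0218]
tcp_rot: [0.602, -0.371, 0.602, 0.371]
force: [0.3, -1.2, 0.9]
width: 0.039
```

>>> send_rows([
  [0,0,0,0,0,0,0],
  [0,0,0,0,0,0,0],
  [0,-9,0,0,0,0,0],
  [0,-18,0,0,0,0,0],
  [0,-26,0,0,0,0,0],
  [0,-26,0,0,0,0,0],
  [0,-26,0,0,0,0,0],
  [0,-12,0,0,0,0,0],
])

```text
clock: 23.15
tool_pos: [0.6107, -0.3127, 0.1438]
tcp_rot: [0.603, -0.373, 0.601, 0.369]
force: [-0.4, -0.5, -1.2]
width: 0.0391
```

```bash
python3 look.py pics/w11.png tumbler_center .165; python3 -c "
from p import *
plan([(435,100,140,63,0,42),('hold',2,0)])"
```

```text
tcp [ 610.7 -312.7  143.8] jaw 63.3 w 39.1
t 23.25 pos [ 610.7 -312.6  142.5] jaw 63.3 tilt 0.006 w 39.3 q1 -0.55 q6 -1.65 F [ 0.7 -0.  -1.8]
[[0,0,13,11,0,0,0],[0,0,24,20,0,0,0],[0,0,30,25,0,0,0],[0,0,30,25,0,0,0],[0,0,30,25,0,0,0],[0,0,30,25,0,0,0],[0,0,30,25,0,0,0],[0,0,30,25,0,0,0]]
[[0,0,30,26,0,0,0],[0,0,29,25,0,0,0],[0,0,30,26,0,0,0],[0,0,23,20,0,0,0],[0,0,14,11,0,0,0.01],[0,0,0,0,0,0,0],[0,0,0,0,0,0,0],[0,0,0,0,0,0,0]]
end [434.4  99.8 140.4] 63.3
```

>>> send_rows([
  [0,0,13,11,0,0,0],
  [0,0,24,20,0,0,0],
  [0,0,30,25,0,0,0],
  [0,0,30,25,0,0,0],
  [0,0,30,25,0,0,0],
  [0,0,30,25,0,0,0],
  [0,0,30,25,0,0,0],
  [0,0,30,25,0,0,0],
])

```text
clock: 24.05
tool_pos: [0.4949, -0.0508, 0.137]
tcp_rot: [0.602, -0.37, 0.603, 0.371]
force: [0.2, 0.8, -1.6]
width: 0.0396
```

>>> send_rows([
  [0,0,30,26,0,0,0],
  [0,0,29,25,0,0,0],
  [0,0,30,26,0,0,0],
  [0,0,23,20,0,0,0],
  [0,0,14,11,0,0,0],
  [0,0,0,0,0,0,0],
  [0,0,0,0,0,0,0],
  [0,0,0,0,0,0,0],
])

```text
clock: 24.85
tool_pos: [0.4328, 0.1, 0.1381]
tcp_rot: [0.602, -0.371, 0.602, 0.371]
force: [-0.7, -0.8, -0.8]
width: 0.0391
```

```bash
python3 look.py pics/w12.png tumbler_center .187 batt_tumbler_top .012; python3 -c "
from p import *
plan([(435,100,36,63,0,22)])"
```

```text
tcp [432.8 100.  138.1] jaw 63.2 w 39.1
tumbler_center 0.77 [328. 256.] 7039 z95 187.0 [432.1  99.2  40.1  37.4 -37.2]
batt_tumbler_top 0.74 [320. 183.] 8778 z95 14.0 [434.1  98.8  94.3  94.1 -62.4]
t 25.00 pos [433.  100.  138.4] jaw 63.2 tilt 0.000 w 38.8 q1 0.11 q6 -0.99 F [-0.7  0.2 -2.3]
[[0,8,0,0,0,0,0],[0,15,0,0,0,0,0],[0,19,0,0,0,0,0],[0,19,-1,0,0,0,0],[0,18,0,0,0,0,0],[0,15,-1,1,0,0,0],[0,8,0,0,0,0,0],[0,0,0,0,0,0,0]]
end [435.2 100.   36.4] 63.2
```

View pics/w12.png

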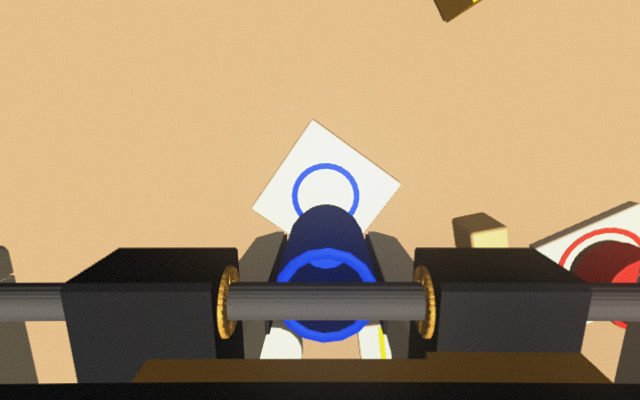

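>>> send_rows([
  [0,8,0,0,0,0,0],
  [0,15,0,0,0,0,0],
  [0,19,0,0,0,0,0],
  [0,19,-1,0,0,0,0],
  [0,18,0,0,0,0,0],
  [0,14,-1,0,0,0,0],
  [0,8,0,0,0,0,0],
  [0,0,0,0,0,0,0],
])

```text
clock: 25.8
tool_pos: [0.4333, 0.0995, 0.0361]
tcp_rot: [0.601, -0.37, 0.603, 0.371]
force: [-0.2, 0.1, -1.3]
width: 0.0392
```

```bash
python3 look.py pics/w13.png tumbler_center .084; python3 -c "
from p import *
plan([(434,99,35,63,0,22)])"
```

```text
tcp [433.3  99.5  36.1] jaw 63.2 w 39.2
tumbler_center 0.7 [327. 258.] 6905 z95 85.0 [433.6 101.1  39.5  36.1 -18.2]
t 25.90 pos [434.8  99.8  37.9] jaw 63.2 tilt 0.000 w 39.6 q1 0.11 q6 -0.99 F [ 0.2 -0.4 -1.1]
[[0,3,0,-1,0,0,0],[0,0,0,0,0,0,0],[0,0,0,0,0,0,0],[0,0,0,0,0,0,0],[0,0,0,0,0,0,0],[0,0,0,0,0,0,0],[0,0,0,0,0,0,0],[0,0,0,0,0,0,0]]
end [434.3  98.9  34.9] 63.2
```

>>> send_rows([
  [0,2,0,-1,0,0,0],
  [0,1,0,0,0,0,0],
  [0,0,0,0,0,0,0],
  [0,0,0,0,0,0,0],
  [100,0,0,0,0,0,0],
  [100,0,0,0,0,0,0],
  [100,0,0,0,0,0,0],
  [100,0,0,0,0,0,0],
])

```text
clock: 26.7
tool_pos: [0.4342, 0.099, 0.0348]
tcp_rot: [0.602, -0.371, 0.602, 0.371]
force: [-0.4, -0.1, -0.4]
width: 0.0664
```

>>> send_rows([
  [100,0,0,0,0,0,0],
  [100,0,0,0,0,0,0],
  [100,-10,0,0,0,0,0],
  [100,-20,0,0,0,0,0],
  [100,-30,0,0,0,0,0],
  [100,-30,0,0,0,0,0],
  [100,-20,0,0,0,0,0],
  [100,-10,0,0,0,0,0],
])

```text
clock: 27.5
tool_pos: [0.4355, 0.0992, 0.1577]
tcp_rot: [0.603, -0.371, 0.601, 0.37]
force: [0.8, -0.5, 0.4]
width: 0.093
```

```bash
python3 look.py pics/w14.png tumbler_center .082; python3 -c "
from p import *
plan([(437,-322,150,20,100,48)])"
```

```text
tcp [435.5  99.2 157.7] jaw 63.3 w 93.0
tumbler_center 0.73 [324. 199.] 2762 z95 83.0 [434.2  99.2  39.   38.9   5.2]
t 27.60 pos [435.2  99.2 156.5] jaw 63.3 tilt 0.003 w 92.9 q1 0.11 q6 -0.99 F [ 1.3 -1.2 -0.6]
[[100,0,-9,-18,0.04,0,0],[100,1,-17,-31,0.06,0,0],[100,1,-24,-37,0.08,0,0],[100,1,-27,-35,0.08,0,0],[100,1,-30,-33,0.08,0,0],[100,0,-32,-31,0.08,0,0],[100,1,-34,-28,0.08,0,0],[100,0,-37,-25,0.08,0,0]]
[[100,1,-38,-22,0.08,0,0],[100,0,-32,-15,0.06,0,0],[100,0,-19,-7,0.03,0,0],[100,0,0,0,0,0,0],[100,0,0,0,0,0,0],[100,0,0,0,0,0,0],[100,0,0,0,0,0,0],[100,0,0,0,0,0,0]]
end [ 437.1 -322.   150.4] 20.3
```

View pics/w14.png

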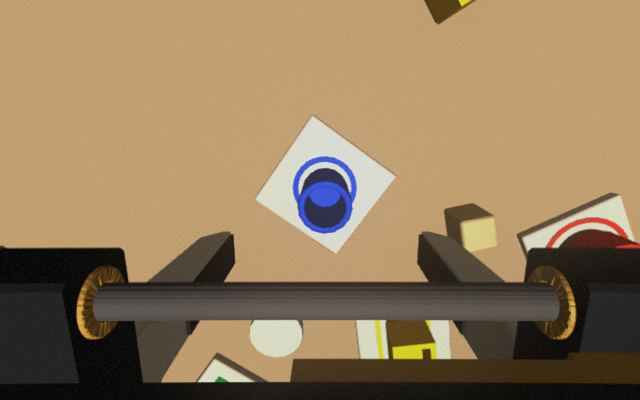

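Tumbler stands upright in its circle at px (325,205). Last is the pot.

>>> send_rows([
  [100,0,-9,-18,0.04,0,0],
  [100,1,-17,-31,0.06,0,0],
  [100,1,-24,-37,0.08,0,0],
  [100,1,-27,-35,0.08,0,0],
  [100,1,-30,-33,0.08,0,0],
  [100,0,-32,-31,0.08,0,0],
  [100,1,-34,-28,0.08,0,0],
  [100,0,-37,-25,0.08,0,0],
])

```text
clock: 28.4
tool_pos: [0.4339, -0.2239, 0.1478]
tcp_rot: [0.683, -0.181, 0.684, 0.183]
force: [1.5, -0.1, 0.6]
width: 0.0928
```

>>> send_rows([
  [100,1,-38,-22,0.08,0,0],
  [100,0,-32,-15,0.06,0,0],
  [100,0,-19,-7,0.03,0,0],
  [100,0,0,0,0,0,0],
  [100,0,0,0,0,0,0],
  [100,0,0,0,0,0,0],
  [100,0,0,0,0,0,0],
  [100,0,0,0,0,0,0],
])

```text
clock: 29.2
tool_pos: [0.4362, -0.3212, 0.1487]
tcp_rot: [0.696, -0.125, 0.696, 0.125]
force: [0.4, 0.5, -0.3]
width: 0.0929
```

```bash
python3 look.py pics/w15.png pot_center .056; python3 -c "
from p import *
plan([(437,-322,16,20,100,22)])"
```

```text
tcp [ 436.2 -321.2  148.7] jaw 20.4 w 92.9
pot_center 0.84 [322. 200.] 4140 z95 57.0 [ 437.1 -323.3   46.9   45.8  -70.5]
t 29.30 pos [ 436.2 -321.6  148.8] jaw 20.3 tilt 0.000 w 92.7 q1 -0.73 q6 -1.08 F [ 0.6  0.7 -0.1]
[[100,8,0,0,0,0,0],[100,14,0,0,0,0,0],[100,18,0,0,0,0,0],[100,18,0,0,0,0,0],[100,18,0,0,0,0,0],[100,17,0,0,0,0,0],[100,18,0,0,0,0,0],[100,14,0,0,0,0,0]]
[[100,8,-1,1,0.01,0,0],[100,0,0,0,0,0,0],[100,0,0,0,0,0,0],[100,0,0,0,0,0,0],[100,0,0,0,0,0,0],[100,0,0,0,0,0,0],[100,0,0,0,0,0,0],[100,0,0,0,0,0,0]]
end [ 437.5 -322.2   15.8] 19.8
```

View pics/w15.png

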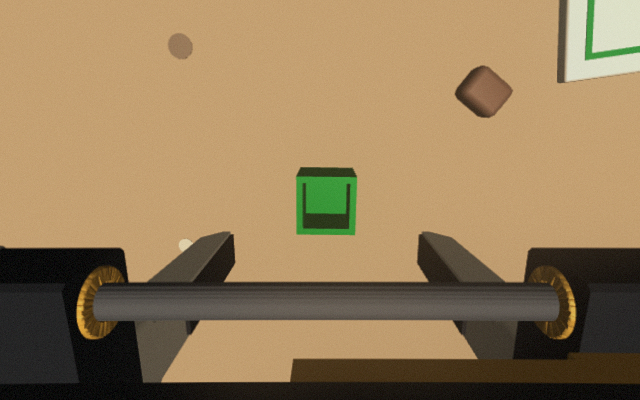

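>>> send_rows([
  [100,8,0,0,0,0,0],
  [100,16,-1,0,0,0,0],
  [100,20,0,0,0.01,0,0],
  [100,20,-1,0,0,0,0],
  [100,22,0,0,0,0,0],
  [100,22,0,0,0,0,0],
  [100,16,0,0,0,0,0],
  [100,9,0,0,0,0,0],
])

```text
clock: 30.1
tool_pos: [0.4349, -0.3226, 0.0123]
tcp_rot: [0.696, -0.12, 0.698, 0.122]
force: [0.4, 0.5, 0.5]
width: 0.093
```

>>> send_rows([
  [0,0,0,0,0,0,0],
  [0,0,0,0,0,0,0],
  [0,0,0,0,0,0,0],
  [0,0,0,0,0,0,0],
  [0,0,0,0,0,0,0],
  [0,0,0,0,0,0,0],
  [0,0,0,0,0,0,0],
  [0,0,0,0,0,0,0],
])

```text
clock: 30.9
tool_pos: [0.4369, -0.3241, 0.016]
tcp_rot: [0.697, -0.121, 0.697, 0.121]
force: [-0.2, -0.3, 3.6]
width: 0.0458
```

>>> send_rows([
  [0,0,0,0,0,0,0],
  [0,-9,0,0,0,0,0],
  [0,-18,0,0,0,0,0],
  [0,-26,0,0,0,0,0],
  [0,-26,0,0,0,0,0],
  [0,-18,0,0,0,0,0],
  [0,-9,0,0,0,0,0],
  [0,0,0,0,0,0,0],
])

```text
clock: 31.7
tool_pos: [0.4373, -0.3246, 0.1231]
tcp_rot: [0.697, -0.122, 0.696, 0.12]
force: [-0.2, -0.1, -2.2]
width: 0.0459
```

```bash
python3 look.py pics/w16.png pot_center .162; python3 -c "
from p import *
plan([(606.5,-104,125,28,0,42),('hold',2,0)])"
```

```text
tcp [ 437.3 -324.6  123.1] jaw 19.7 w 45.9
pot_center 0.82 [323. 252.] 11063 z95 164.0 [ 437.  -323.8   47.4   46.1  -70.2]
pot_center 0.58 [607.  33.] 4049 z95 14.0 None
t 31.80 pos [ 436.2 -323.6  120.7] jaw 19.7 tilt 0.001 w 45.9 q1 -0.73 q6 -1.08 F [-0.1  0.2 -1.6]
[[0,0,9,14,-0.01,0,0],[0,0,16,25,-0.02,0,0],[0,-1,19,32,-0.02,0,0],[0,-1,18,32,-0.02,0,0],[0,-1,18,33,-0.02,0,0],[0,0,17,33,-0.02,0,0],[0,-1,16,33,-0.02,0,0],[0,0,13,27,-0.01,0,0]]
[[0,0,6,15,0,0,0],[0,0,0,0,0,0,0],[0,0,0,0,0,0,0],[0,0,0,0,0,0,0],[0,0,0,0,0,0,0],[0,0,0,0,0,0,0],[0,0,0,0,0,0,0],[0,0,0,0,0,0,0]]
end [ 606.7 -104.4  124.8] 27.7
```

>>> send_rows([
  [0,0,9,14,-0.01,0,0],
  [0,0,16,25,-0.02,0,0],
  [0,-1,19,32,-0.02,0,0],
  [0,-1,18,32,-0.02,0,0],
  [0,-1,18,33,-0.02,0,0],
  [0,0,17,33,-0.02,0,0],
  [0,-1,16,33,-0.02,0,0],
  [0,0,13,27,-0.01,0,0],
])

```text
clock: 32.6
tool_pos: [0.5966, -0.1149, 0.1237]
tcp_rot: [0.686, -0.169, 0.687, 0.171]
force: [0.4, -0.9, -1.1]
width: 0.0456
```

>>> send_rows([
  [0,0,6,15,0,0,0],
  [0,0,0,0,0,0,0],
  [0,0,0,0,0,0,0],
  [0,0,0,0,0,0,0],
  [0,0,0,0,0,0,0],
  [0,0,0,0,0,0,0],
  [0,0,0,0,0,0,0],
  [0,0,0,0,0,0,0],
])

```text
clock: 33.4
tool_pos: [0.6071, -0.1051, 0.1258]
tcp_rot: [0.687, -0.169, 0.686, 0.169]
force: [-0.8, -0.7, -2.5]
width: 0.0458
```

```bash
python3 look.py pics/w17.png pot_center .165 batt_pot_top .012; python3 -c "
from p import *
plan([(606.5,-104,29,28,0,22)])"
```

```text
tcp [ 607.1 -105.1  125.8] jaw 27.7 w 45.8
pot_center 0.81 [324. 252.] 11026 z95 167.0 [ 606.7 -104.3   47.2   46.1  -62.5]
batt_pot_top 0.88 [327. 170.] 7400 z95 14.0 [600.2 -90.9  94.5  65.2  27. ]
t 33.55 pos [ 607.1 -104.8  125.7] jaw 27.7 tilt 0.000 w 46.1 q1 -0.25 q6 -0.74 F [ 0.1  0.5 -1.9]
[[0,8,0,0,0,0,0],[0,14,0,0,0,0,0],[0,18,0,0,0,0,0],[0,17,0,0,0,0,0],[0,18,0,0,0,0,0],[0,14,1,0,0,0,0],[0,8,0,0,0,0,0],[0,0,0,0,0,0,0]]
end [ 606.7 -103.9   28.7] 27.7
```

View pics/w17.png

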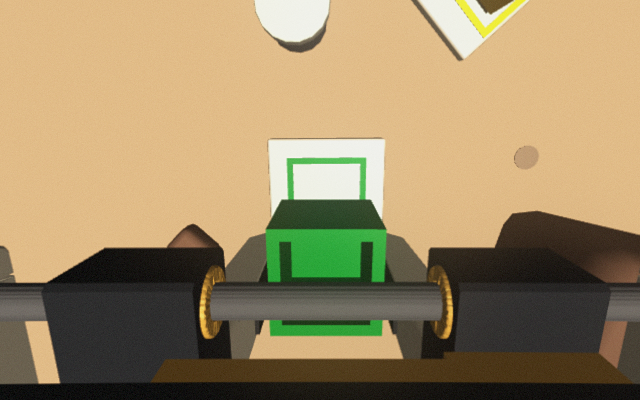

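The green outline is in line with the pot. The brown block at lower right (560,235) needs a clearance check before I lower.

```bash
python3 - <<'E'
from h import *
for cam in("top","scene"):
    c=calibration(cam); d=np.load(cam+"0.npy"); vv,uu=np.nonzero(d>0)
    P=deproj(c,np.c_[uu,vv],d[vv,uu])
    k=(P[:,0]>.62)&(P[:,0]<.9)&(P[:,1]>-.35)&(P[:,1]<0.05)&(P[:,2]>.03)
    Q=P[k]; print(cam,k.sum(),rect(Q),"zmax",Q[:,2].max(),"minx",Q[:,0].min(), "at",Q[Q[:,0].argmin()])
E
```

```text
top 3081 [ 735.2 -157.9  343.9  208.5   23.9] zmax 0.12864769785917013 minx 0.6201366368131793 at [ 0.62013664 -0.32277415  0.0703862 ]
scene 6736 [ 739.9 -157.6  354.7  207.8   24.4] zmax 0.12491805523547274 minx 0.6203054578768763 at [ 0.62030546 -0.293466    0.05891072]
```

```bash
python3 - <<'E'
from h import *
a=np.radians(27.7); u=np.array([np.cos(a),np.sin(a)]); w=np.array([-np.sin(a),np.cos(a)])
for cam in("top","scene"):
    c=calibration(cam); d=np.load(cam+"0.npy"); vv,uu=np.nonzero(d>0)
    P=deproj(c,np.c_[uu,vv],d[vv,uu])
    k=(P[:,0]>.62)&(P[:,0]<.95)&(P[:,1]>-.28)&(P[:,1]<0.05)&(P[:,2]>.02)
    Q=P[k]; print(cam,k.sum(),rect(Q),"zmax",Q[:,2].max(),"minx",Q[:,0].min(), "at",Q[Q[:,0].argmin()])
    r=Q[:,:2]-[.6067,-.1045]; a1=r@u; b1=r@w; m=abs(b1)<.055
    print("min along jaw within body width",a1[m].min() if m.any() else None, Q[m][a1[m].argmin()] if m.any() else None)
E
```

```text
top 3122 [ 824.9 -119.2  201.4  127.6  -74.9] zmax 0.12864769785917013 minx 0.7429373126524368 at [ 0.74293731 -0.05410152  0.05954517]
min along jaw within body width 0.1358891460688743 [ 0.7524073  -0.08969748  0.07988126]
scene 7124 [ 830.8 -115.7  198.   130.8  -75.9] zmax 0.12491805523547274 minx 0.7484282314008845 at [ 0.74842823 -0.05277402  0.10194131]
min along jaw within body width 0.1453041121277369 [ 0.7552185  -0.07479792  0.10908495]
```

Clearance to the block is about 40 mm. Lowering.

>>> send_rows([
  [0,8,0,0,0,0,0],
  [0,14,0,0,0,0,0],
  [0,18,0,0,0,0,0],
  [0,17,0,0,0,0,0],
  [0,18,0,0,0,0,0],
  [0,14,0,0,0,0,0],
  [0,7,0,0,0,0,0],
  [0,0,0,0,0,0,0],
])

```text
clock: 34.35
tool_pos: [0.6066, -0.1047, 0.0288]
tcp_rot: [0.686, -0.169, 0.687, 0.17]
force: [-1.0, 0.4, -1.6]
width: 0.0459
```

>>> send_rows([
  [0,0,0,0,0,0,0],
  [0,0,0,0,0,0,0],
  [0,0,0,0,0,0,0],
  [0,0,0,0,0,0,0],
  [0,0,0,0,0,0,0],
  [0,0,0,0,0,0,0],
  [0,0,0,0,0,0,0],
  [0,0,0,0,0,0,0],
])

```text
clock: 35.15
tool_pos: [0.6071, -0.1047, 0.0297]
tcp_rot: [0.687, -0.169, 0.686, 0.169]
force: [-0.9, -0.4, -1.7]
width: 0.0459
```

```bash
python3 look.py pics/w18.png pot_center .07
```

```text
tcp [ 607.1 -104.7   29.7] jaw 27.7 w 45.9
pot_center 0.82 [324. 250.] 11354 z95 71.0 [ 606.2 -104.1   47.8   47.4  -62.2]
```

>>> send_rows([
  [0,1,0,0,0,0,0],
  [0,0,0,0,0,0,0],
  [0,0,0,0,0,0,0],
  [100,0,0,0,0,0,0],
  [100,0,0,0,0,0,0],
  [100,0,0,0,0,0,0],
  [100,0,0,0,0,0,0],
  [100,0,0,0,0,0,0],
])

```text
clock: 36.05
tool_pos: [0.6072, -0.1048, 0.0287]
tcp_rot: [0.687, -0.169, 0.686, 0.169]
force: [0.3, -0.6, 0.6]
width: 0.0813
```

>>> send_rows([
  [100,0,0,0,0,0,0],
  [100,0,0,0,0,0,0],
  [100,-10,0,0,0,0,0],
  [100,-20,0,0,0,0,0],
  [100,-30,0,0,0,0,0],
  [100,-30,0,0,0,0,0],
  [100,-20,0,0,0,0,0],
  [100,-10,0,0,0,0,0],
])

```text
clock: 36.85
tool_pos: [0.6086, -0.1051, 0.1523]
tcp_rot: [0.688, -0.17, 0.685, 0.169]
force: [0.7, -0.2, 1.1]
width: 0.0927
```

>>> send_rows([
  [100,-20,0,-20,0,0,0],
  [100,-20,0,-40,0,0,0],
  [100,-10,0,-40,0,0,0],
  [100,0,0,-40,0,0,0],
  [100,0,0,-20,0,0,0],
  [100,0,0,0,0,0,0],
  [100,0,0,0,0,0,0],
  [100,0,0,0,0,0,0],
])

```text
clock: 37.65
tool_pos: [0.4661, -0.1788, 0.1985]
tcp_rot: [0.686, -0.169, 0.686, 0.17]
force: [0.1, -0.5, 0.6]
width: 0.0926
```

```bash
python3 - <<'E'
from h import *
H=dict(tumbler_center=.082,dish_center=.056,pot_center=.068,planter_center=.058,jar_center=.052,post_center=.045,batt_tumbler_top=.012,batt_dish_top=.012,batt_pot_top=.012,batt_planter_top=.012)
print(get_state()["tool_pos"])
for cam in("top","scene"):
    p,d=camera(cam);c=calibration(cam); cv2.imwrite(f"pics/{cam}9.png",p)
    for n,h in H.items():
        if n.startswith("batt"): continue
        for r in cut_out(cam,n)[:3]:
            vv,uu=np.nonzero(r["region"]); dd=d[vv,uu]; P=deproj(c,np.c_[uu,vv],dd)
            Q=P[abs(P[:,2]-h)<.012]
            print(cam,n,round(r["score"],2),np.round(r["uv"]),"z95",round(np.percentile(P[:,2],95)*1000),rect(Q) if len(Q)>4 else None)
E
```

```text
[ 0.46608396 -0.17876064  0.19850392]
top tumbler_center 0.56 [298. 215.] z95 83 [432.8  98.1  36.5  33.2   1.3]
top tumbler_center 0.47 [330. 183.] z95 56 None
top dish_center 0.58 [239. 156.] z95 56 [603.6 288.2  57.8  56.8  45.3]
top pot_center 0.63 [364. 158.] z95 70 [ 605.  -103.3   46.9   44.6  -62. ]
top planter_center 0.89 [303. 154.] z95 60 [618.8  98.5  73.1  38.3 -19.5]
top planter_center 0.62 [248. 256.] z95 64 [303.  262.1  96.2  51.6   4.9]
top planter_center 0.56 [191. 231.] z95 64 [369.1 434.7  94.7  52.1   1. ]
top jar_center 0.55 [329. 183.] z95 56 [524.3   5.9  45.   43.2   0. ]
top post_center 0.66 [269. 184.] z95 49 [520.8 199.3  28.9  25.7 -14.2]
scene tumbler_center 0.69 [341. 204.] z95 82 [436.7  99.8  38.7  38.4 -28.9]
scene dish_center 0.65 [380. 303.] z95 57 [609.3 291.6  63.4  62.5 -39.2]
scene pot_center 0.77 [234. 223.] z95 69 [ 608.2 -103.6   50.2   46.8   27. ]
scene planter_center 0.83 [422. 200.] z95 62 [306.7 263.4  97.6  50.2   7.1]
scene planter_center 0.74 [481. 252.] z95 62 [374.4 435.4  95.7  51.5   3.8]
scene planter_center 0.61 [302. 261.] z95 59 [622.1  98.8  71.6  39.4 -20.8]
scene jar_center 0.97 [288. 218.] z95 54 [528.8   5.8  45.2  44.   47.1]
scene post_center 0.61 [361. 258.] z95 46 [525.6 200.9  30.7  28.4  74.1]
```

View pics/scene9.png

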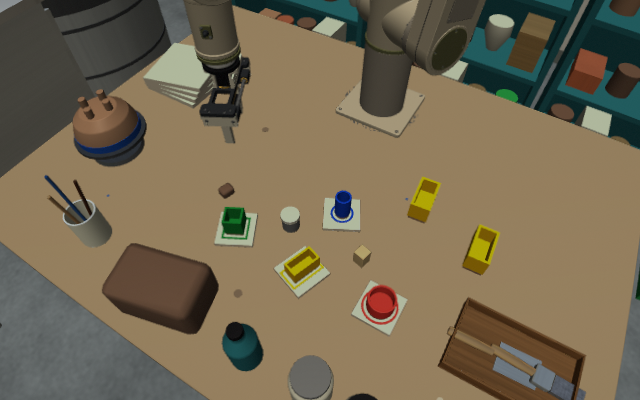

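The final view shows all four pieces upright in their outlines: pot (234,222), tumbler (343,205), planter (302,263) and dish (380,302). The jar and post haven't moved, and the gripper is clear. Handing in.

```bash
python3 -c "
from plant import *
print(hand_in())"
```

```text
the job is handed in; nothing more can be done
None
```

All four pieces are standing upright on the batts with their own outlines, and I handed the job in at about 38 s of the 109 s allowed. I moved the smallest of the three yellow planters and left the two larger ones alone.

In my last camera checks, each piece was within about 2 mm of its batt's centre, and rim heights matched pieces standing flat on the 12 mm batts. The pot and planter were in line with their outlines to within about 2°. The jar and post read within about 1 mm of their start positions, and the gripper was open and well clear.

The top and scene cameras disagreed by about 3–6 mm in x throughout, in line with their calibration error. The wrist-camera readings fell between them, and I relied on those. No check failed. `hand_in()` reports no verdict, so I can't confirm how it was judged.

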